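# Slide a drilled plate out over the end of its ledge

## Task

Without gripping or lifting it, push the steel plate back against the metal fence on the wooden ledge so that it lies flush along the fence; then push it to the left along the fence until the hole in its left end is wholly clear of the ledge, so that a rivet can be set from both sides. Finish with it still flush along the fence, leave about two thirds or more of the plate's length on the ledge, and do not disturb the bolt tray, bearing, oil filter and tape roll.

Things in the scene. Friction and masses are not known exactly. Their poses are not given: they have to be found in the camera images.
- ledge: Fixed wooden block, 170 (x) x 320 (y) x 45 mm high; origin at the centre of its underside, on the bench. Its own +x points away from the robot, +y to the left, along the block, z up (turned by up to about 0.2 rad). Top at z = 45 mm. An aluminium fence strip, 20 wide and 12 high above the top, runs the full length of the far side; its near face, which the plate goes against, is at x = +65 mm. The left end, over which the plate is to stand out, is at y = +160 mm and has no stop
- plate_centre (a point): Centre (half-way up) of the loose bare steel plate that lies flat on the ledge: 70 (x) x 170 (y) x 6 mm thick, 0.35 to 0.65 kg. Its own y runs along its length to the end with the hole, x across it towards the fence, z up
- plate_hole (a point): Centre of the plate's only hole, a 14 mm round through hole 63 mm from the plate's centre along its +y, 22 mm from its left end, half-way up; axes as the plate
- plate_far_left (a point): Corner of the plate next to the fence at the hole end (x = +35, y = +85 mm from the plate's centre), half-way up; axes as the plate
- plate_far_right (a point): Corner of the plate next to the fence at the other end (x = +35, y = -85 mm from the plate's centre), half-way up; axes as the plate
- bolt_tray: Bystander on the bench: small round pressed-metal tray of bolts, 69 mm across, 22 mm high; origin at the centre of its underside
- bearing: Bystander on the bench: ball bearing lying flat, 68 mm across, 20 mm high; origin at the centre of its underside
- oil_filter: Bystander on the bench: black upright oil filter, 68 mm across, 90 mm high; origin at the centre of its underside
- tape_roll: Bystander on the bench: roll of black tape lying flat, 68 mm across, 19 mm high; origin at the centre of its underside
- plate: The same steel plate; origin at the centre of its underside, axes as point plate_centre
Not all that is in view belongs to the job. There is more than one size of the plate; the job needs the largest.

How it is judged:
By the outcome, as a careful person would: the job done as asked, in the order asked, and still so for the second after the job is handed in, with the robot touching nothing.
It also fails if it takes over 64 s, if anything falls off the work surface, if the arm or the gripper's body presses on something with over 40 N, if the wrist force passes 120 N, or if a joint passes its speed limit or range.

## Robot

A 6-joint arm with a two-finger parallel gripper is mounted at the origin on a cart in front of the work surface, level with it; the furniture and walls round the work are solid. World frame = base frame: x ahead of the robot, y to its left, z up, the work surface at z = 0. Lengths are in m, angles in degrees, forces in N, time in s.
With the tool pointing down it reaches from about 0.3 to 0.875 m from the base axis. Payload 4.2 kg.
Tool frame: the origin (TCP) lies on the centre line of the jaws, within the pads' length; the fingertips stand 8 mm ahead of it and the grasp point (between the pads) lies 11 mm behind it; x points along the fingers, y is the direction in which the jaws open and shut, and the axes are right-handed (so a half turn about x gives the same grasp; the last joint's range is limited). The gripper opens to 85 mm and grips with 20 to 120 N. Pads are 22 mm wide; open, the fingers measure 114 mm over their backs; the gripper's body (76 mm by 85 mm) begins 54 mm behind the grasp point. The pads swing forward as they close: fully open they stand 13 mm farther back than shut.
Start: joints at [-77.235, 18.312, 89.639, -0, 72.044, -1.146], TCP at [0.138, -0.558, 0.215] pointing down, gripper open.
Joint ranges: [-177.97, 177.97], [-48.28, 115.42], [12.27, 149.76], [-77.06, 257.06], [2.81, 150.46], [-146.56, 146.56]. Speed limits (degrees/s): [147.25, 147.25, 180, 180, 180, 180].

## Interface

Orientations are given as [roll, pitch, yaw] about the fixed x, y, z axes, in that order (R = Rz(yaw) Ry(pitch) Rx(roll)).
In Python, from station import manip gives the robot as it stands. The module is installed in compiled form; this text tells all that it offers.
- The arm moves only by the tool carry_out, never from a script. Its argument "targets" is a list of rows, each a list of 5 numbers: the shift along the tool's x, y, z in mm, then the turn about the tool's x in rad, then the opening, from -1 (shut) to 1 (fully open), so that 0 is half open. A call has exactly 8 rows; each row shifts and turns the pose as measured when the row begins, along the tool's axes as they then stand; what a row does not reach is not made up. A row lasts 1/10 s, in which the tool goes at most 50 mm and 8.59 degrees, less where a joint would pass 70% of its speed; a pose out of reach is approached as far as the arm can. A call with a gripper value outside its range is refused whole. The fingers move at their own pace and stop on an object; the grip force is fixed at half the most. Time passes only in rows, so rows that do not move let the fingers close, or fill a call up. It gives the time, the measured TCP pose, the force and the opening at its end, in the units of the state.
- manip.observe(): the state, without advancing time (a new reading comes with each control period).
- manip.snapshot(name): name is "scene" or "top" or "wrist"; returns the picture (384x512x3 uint8, red, green, blue); there is no depth.
- manip.get_calibration(name): a dict with "fx", "fy", "cx", "cy" (pixels), "distortion" ([k1, k2, p1, p2, k3] as OpenCV has them; the pictures are not rectified), "world_from_camera" (4x4, takes a point from camera to world coordinates); the wrist camera has in their place "T_tool_cam" (4x4, takes a point from camera to tool coordinates, whose origin is the TCP and whose axes are the tool frame's). Camera axes: x right, y down, z forward; pixel columns grow to the right and rows downward; lengths in m; the calibration is good to about 2 mm. A picture is of the moment at which its call begins: read the wrist's pose just before it. get_calibration takes no time and is no camera call.
- manip.close_job(): hands the job in, once; it reports no verdict.
The state is a dict: "clock": time; "joints": joint angles; "joint_vel": joint speeds; "joint_torque": joint torques, N m; "eef_pos": TCP position; "ee_rot": TCP orientation; "wrist_force": force on the tool from outside, world axes, zero at the start; "wrist_torque": the same for the moment, N m; "gripper_width": opening from 0.0 (shut) to 1.0 (fully open).
Only numpy, scipy, OpenCV 4.12 (cv2) and the standard library are available. Lean on these libraries where they do the work, as an engineer would, in place of code of your own. Each camera call takes 0.05 s, during which the arm holds its last target. There are 200 camera calls.

## Working session

There is one attempt and no reset: what is moved stays moved. The work goes in short steps, Python scripts to look and compute and a tool call to move; the robot and the scene stay as the last step left them, time stands still between calls to the robot, and variables do not carry over. Pictures are saved under pics/ and viewed, about 8 in all and at most 12, crops included, and the job is handed in when it is done.

Besides the shell and the picture viewer there is one more tool, called after "Request:" as name(argument=value, ...) on one line, values as JSON. carry_out: Moves the arm, as the interface text tells. Its arguments: {"type":"object","properties":{"targets":{"type":"array","items":{"type":"array","items":{"type":"number"}}}},"required":["targets"]}

```bash
mkdir -p pics; python3 - <<'E'
from station import manip
import cv2
print(manip.observe())
for n in("scene","top"):
    cv2.imwrite(f"pics/{n}0.png",manip.snapshot(n)[:,:,::-1]); print(n,manip.get_calibration(n))
print(manip.get_calibration("wrist"))
a=[cv2.imread(f"pics/{n}0.png") for n in("scene","top")]
E
```

```text
{'clock': 0.0, 'joints': array([-7.72355502e+01,  1.83518773e+01,  8.97072168e+01, -7.33544814e-05,
        7.20425746e+01, -1.14971258e+00]), 'joint_vel': array([-0.1193243 ,  0.00760189,  0.06146196, -0.04209597, -0.09280187,
        0.01586438]), 'joint_torque': array([ 6.09674862e-04, -4.15511692e+01, -2.34161997e+01,  3.44601322e-04,
        8.29078403e-03,  2.66436750e-06]), 'eef_pos': array([ 0.13812109, -0.55764534,  0.21407441]), 'ee_rot': array([-91.11040982,  89.89833136, 102.8037752 ]), 'wrist_force': array([-0.59024596,  0.88940271, -0.01722564]), 'wrist_torque': array([-0.0029574 , -0.02114223,  0.02615143]), 'gripper_width': 0.9989558777124266}
scene {'fx': 358.625898105625, 'fy': 358.625898105625, 'cx': 259.73189768761347, 'cy': 198.6288865478149, 'distortion': array([-0.05729148,  0.        ,  0.        ,  0.        ,  0.        ]), 'world_from_camera': array([[-0.68871969, -0.45737886,  0.56255646, -0.23026773],
       [-0.7248665 ,  0.45073916, -0.5209633 ,  0.68860649],
       [-0.01528862, -0.76657602, -0.64197155,  0.90996154],
       [ 0.        ,  0.        , 
[... 334 characters left out ...]
018 ,  0.00590066, -0.01164933],
       [-0.00940563, -0.14367517, -0.9895802 ,  1.41400437],
       [ 0.        ,  0.        ,  0.        ,  1.        ]])}
{'fx': 308.88340160535705, 'fy': 308.88340160535705, 'cx': 260.01545839450364, 'cy': 193.64155433453848, 'distortion': array([0.00037418, 0.        , 0.        , 0.        , 0.        ]), 'T_tool_cam': array([[ 4.81478406e-04, -2.77985529e-01,  9.60585141e-01,
        -1.59024033e-01],
       [ 9.99999875e-01,  2.64401880e-04, -4.24718676e-04,
        -7.30078073e-05],
       [-1.35914871e-04,  9.60585226e-01,  2.77985622e-01,
        -6.99249681e-02],
       [ 0.00000000e+00,  0.00000000e+00,  0.00000000e+00,
         1.00000000e+00]])}
```

View pics/scene0.png

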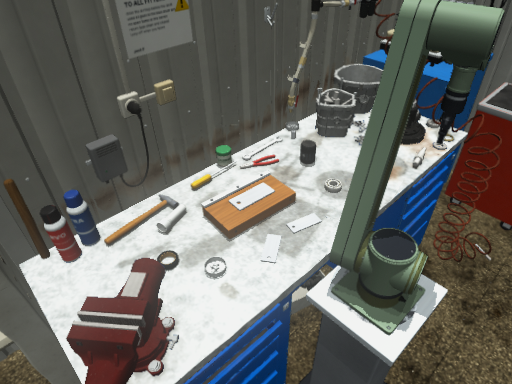

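View pics/top0.png

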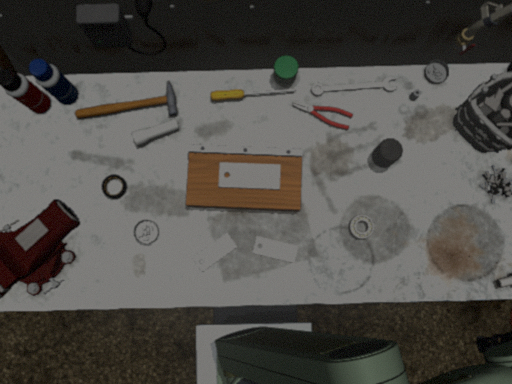

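The top view shows three plates. One is on the ledge at (249,176) with its hole at (227,175). Two smaller ones are on the bench at (217,252) and (275,249). I choose the one on the ledge. The tray is at (147,232), the tape at (114,187), the bearing at (361,227) and the filter at (387,152). Next is a close crop.

```bash
python3 - <<'E'
import cv2
a=cv2.imread("pics/top0.png")[140:220,175:315]
cv2.imwrite("pics/c1.png",cv2.resize(a,None,fx=5.5,fy=5.5,interpolation=cv2.INTER_CUBIC))
E
cat > h.py <<'E'
import numpy as np,cv2
from station import manip
from scipy.spatial.transform import Rotation as R
def cal(n):
    c=manip.get_calibration(n);K=np.array([[c["fx"],0,c["cx"]],[0,c["fy"],c["cy"]],[0,0,1]])
    if n=="wrist":
        s=manip.observe();T=np.eye(4);T[:3,:3]=R.from_euler("xyz",s["ee_rot"],degrees=True).as_matrix();T[:3,3]=s["eef_pos"]
        return K,c["distortion"],T@c["T_tool_cam"]
    return K,c["distortion"],c["world_from_camera"]
def ray(C,px,z):
    K,d,T=C
    u=cv2.undistortPoints(np.array(px,float).reshape(-1,1,2),K,d).reshape(-1,2)
    v=np.c_[u,np.ones(len(u))]@T[:3,:3].T;o=T[:3,3]
    return o+v*((z-o[2])/v[:,2])[:,None]
E
```

```text
(no output)
```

View pics/c1.png

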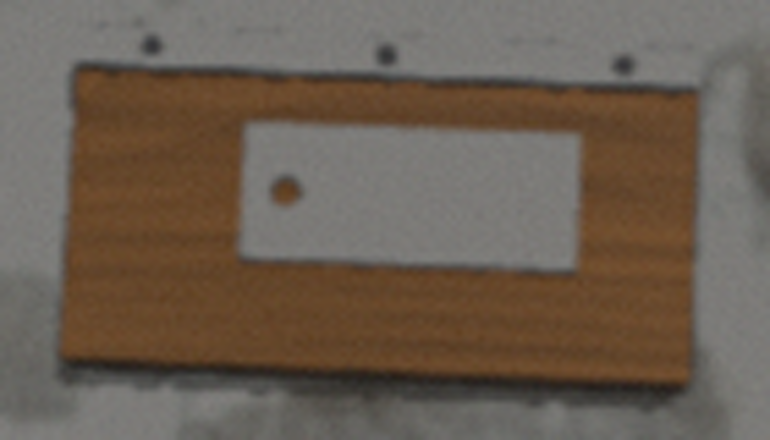

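The crop shows the ledge's near edge from (62,358) to (690,382). The fence line runs from (75,67) to (698,90). The plate corners are (244,122), (582,132), (577,272) and (238,261), and the hole is at (286,190).

```bash
python3 - <<'E'
from h import *
C=cal("top")
f=lambda p:(np.array(p,float)+.5)/5.5-.5+[175,140]
L=ray(C,f([(62,358),(690,382)]),.045); F=ray(C,f([(75,70),(698,92)]),.048)
P=ray(C,f([(244,122),(582,132),(577,272),(238,261)]),.051); H=ray(C,f([(286,190)]),.051)
print("ledge near",L,"\nfence",F,"\nplate",P,"\nhole",H)
for A in(L,F,P[:2],P[[3,2]]):
    d=A[0]-A[1];print(np.linalg.norm(d),np.degrees(np.arctan2(-d[0],d[1])))
print(P.mean(0),np.linalg.norm(P[0]-P[3]))
for n,p,z in(("tray",(147,232),.022),("tape",(114,187),.019),("bearing",(361,227),.02),("filter",(387,150),.09),("p2",(217,252),0),("p3",(275,249),0)):print(n,ray(C,[p],z)[0])
E
```

```text
ledge near [[ 0.47904213  0.17974816  0.045     ]
 [ 0.45900024 -0.13612687  0.045     ]] 
fence [[ 0.62690872  0.17199307  0.048     ]
 [ 0.60718489 -0.14552129  0.048     ]] 
plate [[ 0.59687559  0.0857668   0.051     ]
 [ 0.58727575 -0.08566481  0.051     ]
 [ 0.51543662 -0.08084924  0.051     ]
 [ 0.52536546  0.08981035  0.051     ]] 
hole [[0.56117765 0.06499753 0.051     ]]
0.3165101997231785 -3.630480197662447
0.3181263845609622 -3.5546180100277582
0.17170018739648513 -3.205103379168356
0.17094817181010347 -3.3296716816812673
[0.55623835 0.00226578 0.051     ] 0.07162435474116141
tray [0.4076756  0.29231373 0.022     ]
tape [0.53838892 0.38794347 0.019     ]
bearing [ 0.4071955  -0.30685106  0.02      ]
filter [ 0.60917844 -0.37410159  0.09      ]
p2 [0.34809715 0.09864169 0.        ]
p3 [ 0.35258848 -0.06531342  0.        ]
```

```bash
cat >> h.py <<'E'
yaw=np.radians(-3.57); X=np.array([np.cos(yaw),np.sin(yaw),0]);Y=np.array([-np.sin(yaw),np.cos(yaw),0]);Z=np.array([0,0,1.])
def st():
    s=manip.observe();M=R.from_euler("xyz",s["ee_rot"],degrees=True).as_matrix();p=s["eef_pos"]
    print("t",s["clock"],"uvz",np.round([p@X*1e3,p@Y*1e3,p[2]*1e3],1),"F",np.round(s["wrist_force"],1),"w",round(s["gripper_width"],3))
    return s,M,p
def to(u,v,z):
    s,M,p=st();t=u*X+v*Y+z*Z
    print("tool shift mm",np.round(M.T@(t-p)*1e3,1),"tool y in uv",np.round([M[:,1]@X,M[:,1]@Y],3),"tool x",np.round(M[:,0],3),"tool z in uv",np.round([M[:,2]@X,M[:,2]@Y],3),"turn +-pi to align y//Y",np.round([np.arctan2(-M[:,1]@X*0+ (M.T@Y)[2],(M.T@Y)[1]),np.arctan2((M.T@-Y)[2],(M.T@-Y)[1])],3))
E
python3 -c "
from h import *
to(.498,.037,.15)"
```

```text
t 0.1 uvz [ 172.6 -548.   214.2] F [ 0.2  0.6 -0.1] w 0.998
tool shift mm [  64.9 -460.1 -486.1] tool y in uv [ 0.3   -0.954] tool x [-0.     0.002 -1.   ] tool z in uv [-0.954 -0.3  ] turn +-pi to align y//Y [-2.836  0.305]
```

Request:
carry_out(targets=[[0,-33,-35,0,1],[0,-33,-35,0,1],[0,-33,-35,0,1],[0,-33,-35,0,1],[0,-33,-35,0,1],[0,-33,-35,0,1],[0,-33,-35,0,1],[0,-33,-35,0,1]])

```text
clock: 0.9
eef_pos: [0.3503, -0.2272, 0.2106]
ee_rot: [-76.6, 89.7, 116.6]
wrist_force: [0.5, -1.3, -0.0]
gripper_width: 1.001
```

Request:
carry_out(targets=[[0,-33,-35,0,1],[0,-33,-35,0,1],[0,-33,-35,0,1],[0,-33,-35,0,1],[0,0,0,0.1,1],[0,0,0,0.1,1],[0,0,0,0.1,1],[0,0,0,0,1]])

```text
clock: 1.7
eef_pos: [0.461, -0.0514, 0.2089]
ee_rot: [-48.6, 89.6, 127.5]
wrist_force: [-0.1, 0.6, -0.2]
gripper_width: 1.0
```

```bash
python3 -c "
from h import *
to(.498,.037,.10)"
```

```text
t 1.7 uvz [463.3 -22.6 208.9] F [-0.1  0.6 -0.2] w 1.0
tool shift mm [109.1 -59.2 -34.9] tool y in uv [-0.005 -1.   ] tool x [-0.004  0.006 -1.   ] tool z in uv [-1.     0.005] turn +-pi to align y//Y [ 3.136 -0.005]
```

Request:
carry_out(targets=[[0,-30,-18,0,1],[0,-30,-18,0,1],[30,0,0,0,1],[30,0,0,0,1],[30,0,0,0,1],[15,0,0,0,1],[0,0,0,0,1],[0,0,0,0,1]])

```text
clock: 2.5
eef_pos: [0.5022, 0.0075, 0.1005]
ee_rot: [-55.3, 89.6, 121.7]
wrist_force: [-1.1, 0.1, 0.6]
gripper_width: 1.001
```

```bash
python3 -c "
from h import *
to(.498,.037,.06)
C=cal('wrist');cv2.imwrite('pics/w1.png',manip.snapshot('wrist')[:,:,::-1]);np.save('w1.npy',C[2])"
```

```text
t 2.5 uvz [500.8  38.8 100.5] F [-1.1  0.1  0.6] w 1.001
tool shift mm [40.5  1.9  2.7] tool y in uv [ 0.009 -1.   ] tool x [-0.003  0.005 -1.   ] tool z in uv [-1.    -0.009] turn +-pi to align y//Y [-3.132  0.009]
```

View pics/w1.png

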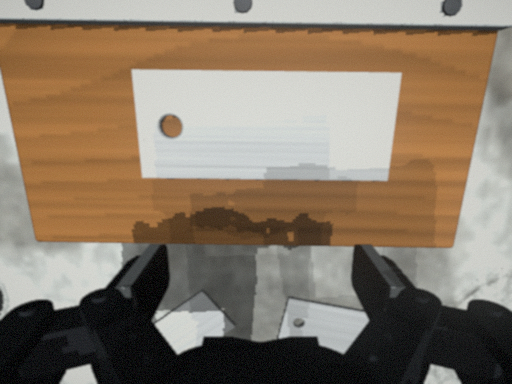

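The wrist view shows the plate's near edge from (142,178) to (388,181) and its far edge from (133,69) to (401,72). The ledge edge runs from (37,240) to (453,247). The fence foot is near (0,25)–(497,31), and the open fingertips straddle the plate's centre.

```bash
python3 -c "
from h import *
C=cal('wrist')
uv=lambda p,z:np.round(np.c_[ray(C,p,z)@X,ray(C,p,z)@Y]*1e3,1)
print('near',uv([(142,178),(388,181)],.051),'\nfar',uv([(133,69),(401,72)],.051),'\nhole',uv([(171,126)],.051),'\nledge near',uv([(37,240),(453,247)],.045),'\nleft/right end far',uv([(0,50),(497,31)],.045),'\nfence',uv([(0,25),(497,31)],.045))"
```

```text
near [[520.6 121.1]
 [520.3 -49.6]] 
far [[591.2 119.9]
 [590.9 -48.9]] 
hole [[556.2  98.4]] 
ledge near [[ 469.9  208.2]
 [ 467.8 -107.8]] 
left/right end far [[ 602.3  206.2]
 [ 615.9 -107.9]] 
fence [[ 616.7  202.9]
 [ 615.9 -107.9]]
```

Request:
carry_out(targets=[[20,1,2,0,1],[12,1,2,0,1],[7,0,0,0,1],[3,0,0,0,1],[0,0,0,0,1],[0,0,0,0,1],[0,0,0,0,1],[0,0,0,0,1]])

```text
clock: 3.35
eef_pos: [0.5044, 0.0053, 0.0648]
ee_rot: [-156.5, 89.2, 20.5]
wrist_force: [0.1, 0.2, -0.1]
gripper_width: 1.0
```

Request:
carry_out(targets=[[2,0,0,0,1],[0,0,0,0,1],[2,0,0,0,1],[0,0,0,0,1],[2,0,0,0,1],[0,0,0,0,1],[2,0,0,0,1],[0,0,0,0,1]])

```text
clock: 4.15
eef_pos: [0.5047, 0.0054, 0.0564]
ee_rot: [-157.1, 89.2, 20.0]
wrist_force: [0.0, -0.2, 0.3]
gripper_width: 1.001
```

```bash
python3 -c "
from h import *
to(.509,.037,.045)
C=cal('wrist');cv2.imwrite('pics/w2.png',manip.snapshot('wrist')[:,:,::-1])"
```

```text
t 4.15 uvz [503.4  36.8  56.4] F [ 0.  -0.2  0.3] w 1.001
tool shift mm [11.5 -0.  -5.5] tool y in uv [ 0.011 -1.   ] tool x [ 0.014  0.005 -1.   ] tool z in uv [-1.    -0.011] turn +-pi to align y//Y [-3.13   0.011]
```

View pics/w2.png

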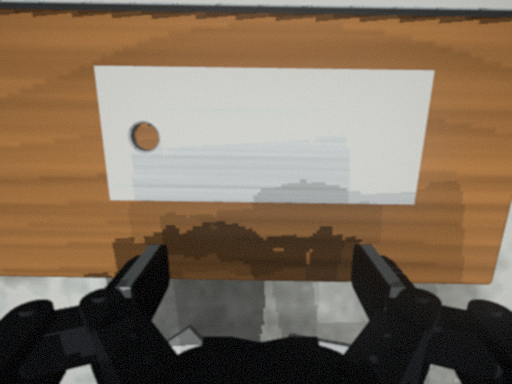

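Request:
carry_out(targets=[[3,0,3,0,1],[0,0,0,0,1],[3,0,2,0,1],[0,0,0,0,1],[2,0,0,0,1],[0,0,0,0,1],[0,0,0,0,1],[0,0,0,0,1]])

```text
clock: 5.0
eef_pos: [0.4995, 0.0057, 0.0478]
ee_rot: [-157.5, 89.1, 19.5]
wrist_force: [-0.1, -0.4, -0.1]
gripper_width: 1.0
```

Request:
carry_out(targets=[[2,0,0,0,1],[0,0,0,0,1],[2,0,0,0,1],[0,0,0,0,1],[0,0,0,0,1],[0,0,0,0,1],[0,0,0,0,1],[0,0,0,0,1]])

```text
clock: 5.8
eef_pos: [0.4997, 0.0058, 0.0435]
ee_rot: [-157.9, 89.1, 19.2]
wrist_force: [-0.9, -0.2, 0.3]
gripper_width: 0.995
```

Request:
carry_out(targets=[[1,0,0,0,1],[0,0,0,0,1],[1,0,0,0,1],[0,0,0,0,1],[0,0,0,0,1],[0,0,0,0,1],[0,0,0,0,1],[0,0,0,0,1]])

```text
clock: 6.6
eef_pos: [0.4998, 0.0058, 0.0414]
ee_rot: [-158.2, 89.1, 18.9]
wrist_force: [0.3, -0.4, -0.3]
gripper_width: 1.0
```

```bash
python3 -c "
from h import *
to(.509,.037,.0415)"
```

```text
t 6.6 uvz [498.5  36.9  41.4] F [ 0.3 -0.4 -0.3] w 1.0
tool shift mm [  0.   -0.  -10.5] tool y in uv [ 0.011 -1.   ] tool x [ 0.015  0.005 -1.   ] tool z in uv [-1.    -0.011] turn +-pi to align y//Y [-3.13   0.011]
```

Request:
carry_out(targets=[[0,0,-3,0.011,1],[0,0,-3,0,1],[0,0,-3,0,1],[0,0,-3,0,1],[0,0,-3,0,1],[0,0,-3,0,1],[0,0,-3,0,1],[0,0,0,0,1]])

```text
clock: 7.4
eef_pos: [0.5233, 0.0043, 0.0417]
ee_rot: [-158.6, 89.1, 17.8]
wrist_force: [-0.1, 0.1, 0.9]
gripper_width: 1.001
```

```bash
python3 -c "
from h import *
to(.535,.037,.0415)
C=cal('wrist');cv2.imwrite('pics/w3.png',manip.snapshot('wrist')[:,:,::-1])"
```

```text
t 7.4 uvz [522.1  36.9  41.7] F [-0.1  0.1  0.9] w 1.001
tool shift mm [  0.4  -0.1 -12.9] tool y in uv [-0.001 -1.   ] tool x [ 0.016  0.005 -1.   ] tool z in uv [-1.     0.001] turn +-pi to align y//Y [ 3.141e+00 -1.000e-03]
```

View pics/w3.png

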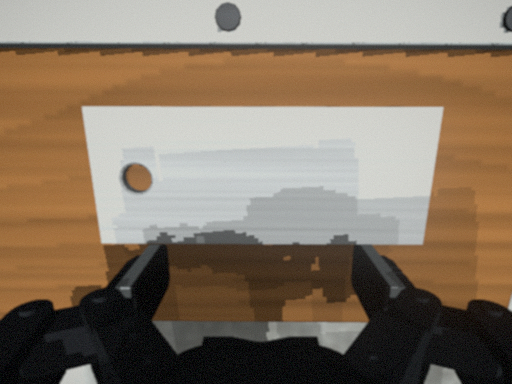

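Request:
carry_out(targets=[[0,0,-3,0,1],[0,0,-3,0,1],[0,0,-3,0,1],[0,0,-3,0,1],[0,0,0,0,1],[0,0,0,0,1],[0,0,0,0,1],[0,0,0,0,1]])

```text
clock: 8.25
eef_pos: [0.5356, 0.0035, 0.0417]
ee_rot: [-156.9, 89.1, 19.5]
wrist_force: [-0.4, -0.2, 0.9]
gripper_width: 1.0
```

```bash
python3 -c "
from h import *
to(.547,.037,.0415)
C=cal('wrist');a=manip.snapshot('wrist')[:,:,::-1];cv2.imwrite('pics/w4.png',a)"
```

```text
t 8.25 uvz [534.3  36.9  41.7] F [-0.4 -0.2  0.9] w 1.0
tool shift mm [  0.4  -0.1 -12.7] tool y in uv [-0.001 -1.   ] tool x [ 0.014  0.005 -1.   ] tool z in uv [-1.     0.001] turn +-pi to align y//Y [ 3.141e+00 -1.000e-03]
```

View pics/w4.png

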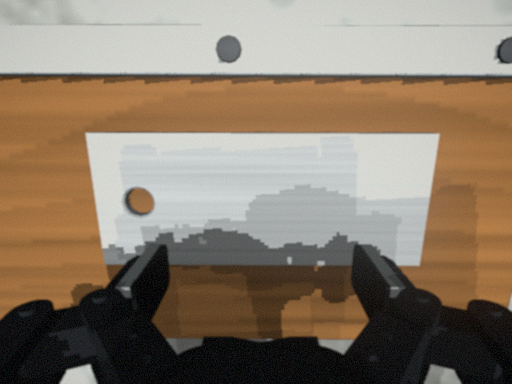

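```bash
python3 -c "
from h import *
C=cal('wrist')
uv=lambda p,z:np.round(np.c_[ray(C,p,z)@X,ray(C,p,z)@Y]*1e3,1)
print('near',uv([(104,265),(421,265)],.051),'\nfar',uv([(87,132),(438,134)],.051),'fence',uv([(0,76),(511,77)],.045))"
```

```text
near [[520.4 121.4]
 [520.9 -49.9]] 
far [[591.3 120. ]
 [590.4 -48.5]] fence [[617.3 161.2]
 [616.5 -82.3]]
```

The plate has not moved, and no force shows. So the open fingertips are higher than I assumed and have passed above the plate. I'll back off, half close the fingers and probe downward for the ledge.

Request:
carry_out(targets=[[-15,0,0,0,1],[-15,0,10,0,0],[0,0,20,0,0],[0,0,10,0,0],[0,0,0,0,0],[0,0,0,0,0],[0,0,0,0,0],[0,0,0,0,0]])

```text
clock: 9.1
eef_pos: [0.4955, 0.0059, 0.0718]
ee_rot: [-158.6, 89.1, 17.8]
wrist_force: [0.5, -0.2, -0.5]
gripper_width: 0.502
```

```bash
python3 -c "
from h import *
to(.495,.037,.0415)
C=cal('wrist');a=manip.snapshot('wrist')[:,:,::-1];cv2.imwrite('pics/w5.png',a)"
```

```text
t 9.1 uvz [494.2  36.7  71.8] F [ 0.5 -0.2 -0.5] w 0.502
tool shift mm [30.3 -0.1 -0.4] tool y in uv [-0.001 -1.   ] tool x [ 0.016  0.005 -1.   ] tool z in uv [-1.     0.001] turn +-pi to align y//Y [ 3.141e+00 -1.000e-03]
```

View pics/w5.png

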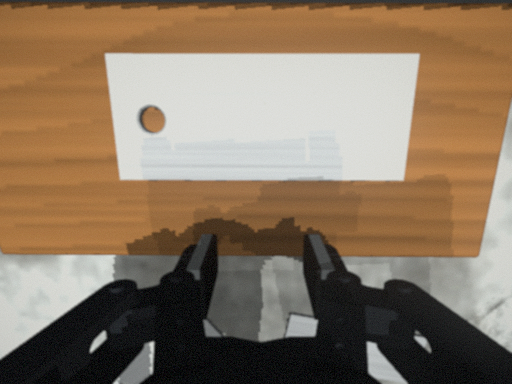

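Request:
carry_out(targets=[[15,0,0,0,0],[10,0,0,0,0],[4,0,0,0,0],[0,0,0,0,0],[2,0,0,0,0],[0,0,0,0,0],[2,0,0,0,0],[0,0,0,0,0]])

```text
clock: 9.95
eef_pos: [0.4985, 0.006, 0.038]
ee_rot: [-161.2, 88.9, 15.1]
wrist_force: [-0.4, 0.2, -0.5]
gripper_width: 0.502
```

Request:
carry_out(targets=[[2,0,0,0,0],[0,0,0,0,0],[2,0,0,0,0],[0,0,0,0,0],[0,0,0,0,0],[0,0,0,0,0],[0,0,0,0,0],[0,0,0,0,0]])

```text
clock: 10.75
eef_pos: [0.4988, 0.006, 0.0341]
ee_rot: [-162.0, 88.9, 14.4]
wrist_force: [0.5, 0.9, 0.4]
gripper_width: 0.5
```

Request:
carry_out(targets=[[2,0,0,0,0],[0,0,0,0,0],[2,0,0,0,0],[0,0,0,0,0],[0,0,0,0,0],[0,0,0,0,0],[0,0,0,0,0],[0,0,0,0,0]])

```text
clock: 11.55
eef_pos: [0.499, 0.006, 0.0297]
ee_rot: [-162.0, 88.9, 14.3]
wrist_force: [-0.5, 0.6, 0.1]
gripper_width: 0.497
```

Request:
carry_out(targets=[[2,0,0,0,0],[0,0,0,0,0],[0,0,0,0,0],[0,0,0,0,0],[0,0,0,0,0],[0,0,0,0,0],[0,0,0,0,0],[0,0,0,0,0]])

```text
clock: 12.35
eef_pos: [0.499, 0.006, 0.0276]
ee_rot: [-162.2, 88.9, 14.2]
wrist_force: [0.0, 0.1, -0.9]
gripper_width: 0.501
```

```bash
python3 -c "
from h import *
st()
w=manip.snapshot('wrist');s=manip.snapshot('scene')[160:250,180:310]
cv2.imwrite('pics/v9.png',np.vstack([w[100:320],cv2.resize(s,(512,354),interpolation=cv2.INTER_CUBIC)])[:,:,::-1])"
```

```text
t 12.35 uvz [497.7  37.1  27.6] F [ 0.   0.1 -0.9] w 0.501
```

View pics/v9.png

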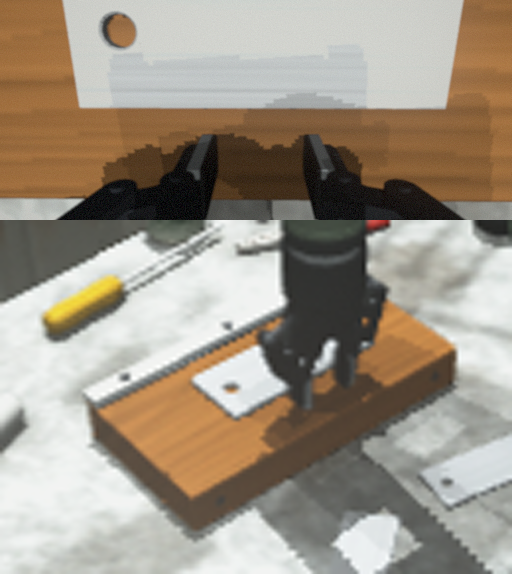

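The wrist view puts the half-open tips about 21 mm behind the TCP. That fits the tips still hovering just above the ledge, so I'll continue down in 1 mm steps.

Request:
carry_out(targets=[[1,0,0,0,0],[0,0,0,0,0],[1,0,0,0,0],[0,0,0,0,0],[0,0,0,0,0],[0,0,0,0,0],[0,0,0,0,0],[0,0,0,0,0]])

```text
clock: 13.25
eef_pos: [0.4994, 0.006, 0.027]
ee_rot: [-163.4, 88.8, 12.9]
wrist_force: [-0.1, 0.1, 1.1]
gripper_width: 0.503
```

Request:
carry_out(targets=[[1,0,0,0,0],[0,0,0,0,0],[1,0,0,0,0],[0,0,0,0,0],[0,0,0,0,0],[0,0,0,0,0],[0,0,0,0,0],[0,0,0,0,0]])

```text
clock: 14.05
eef_pos: [0.4995, 0.0059, 0.027]
ee_rot: [-164.4, 88.8, 12.0]
wrist_force: [-1.1, 0.3, 4.3]
gripper_width: 0.499
```

Contact is at TCP z = 27 mm, so the half-open tips are 18 mm behind the TCP. I'll raise 2 mm and push.

Request:
carry_out(targets=[[-2,0,0,0,0],[0,0,-3,0,0],[0,0,-3,0,0],[0,0,-3,0,0],[0,0,-3,0,0],[0,0,-3,0,0],[0,0,-3,0,0],[0,0,0,0,0]])

```text
clock: 14.85
eef_pos: [0.5121, 0.005, 0.0274]
ee_rot: [-129.6, 89.6, 46.8]
wrist_force: [0.4, -0.6, -0.3]
gripper_width: 0.501
```

```bash
python3 -c "
from h import *
to(.535,.037,.029)"
```

```text
t 14.85 uvz [510.8  36.9  27.4] F [ 0.4 -0.6 -0.3] w 0.501
tool shift mm [ -1.5  -0.2 -24.2] tool y in uv [-0.001 -1.   ] tool x [ 0.005  0.005 -1.   ] tool z in uv [-1.     0.001] turn +-pi to align y//Y [ 3.14e+00 -1.00e-03]
```

Request:
carry_out(targets=[[-1.5,0,-4,0,0],[0,0,-4,0,0],[0,0,-4,0,0],[0,0,-4,0,0],[0,0,-4,0,0],[0,0,0,0,0],[0,0,0,0,0],[0,0,0,0,0]])

```text
clock: 15.65
eef_pos: [0.5209, 0.0043, 0.028]
ee_rot: [-11.0, 88.6, 165.3]
wrist_force: [-3.6, 1.3, 0.4]
gripper_width: 0.501
```

```bash
python3 -c "
from h import *
to(.535,.037,.029)
w=manip.snapshot('wrist')
cv2.imwrite('pics/v10.png',w[:,:,::-1])"
```

```text
t 15.65 uvz [519.7  36.7  28. ] F [-3.6  1.3  0.4] w 0.501
tool shift mm [ -1.4  -0.3 -15.3] tool y in uv [-0.001 -1.   ] tool x [-0.024  0.006 -1.   ] tool z in uv [-1.     0.001] turn +-pi to align y//Y [ 3.14e+00 -1.00e-03]
```

View pics/v10.png

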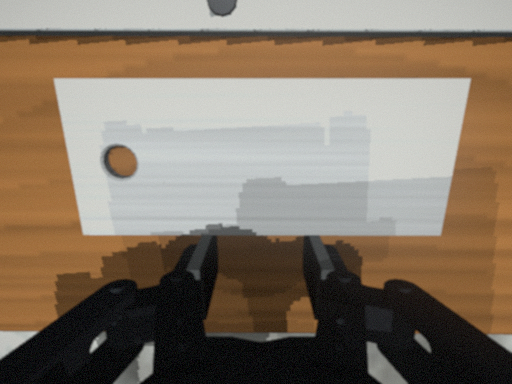

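Request:
carry_out(targets=[[0,0,-8,0,0],[0,0,0,0,0],[0,0,0,0,0],[0,0,0,0,0],[0,0,0,0,0],[0,0,0,0,0],[0,0,0,0,0],[0,0,0,0,0]])

```text
clock: 16.5
eef_pos: [0.5275, 0.0038, 0.0278]
ee_rot: [-9.6, 88.4, 166.8]
wrist_force: [-2.2, -0.2, 1.1]
gripper_width: 0.501
```

```bash
python3 -c "
from h import *
C=cal('wrist')
P=ray(C,[(84,235),(441,235),(55,79),(470,78)],.051);print('before (approx pose now differs)')
to(.535,.037,.029)"
```

```text
before (approx pose now differs)
t 16.5 uvz [526.3  36.6  27.8] F [-2.2 -0.2  1.1] w 0.501
tool shift mm [-1.4 -0.4 -8.7] tool y in uv [-0.001 -1.   ] tool x [-0.028  0.007 -1.   ] tool z in uv [-1.     0.001] turn +-pi to align y//Y [ 3.14e+00 -1.00e-03]
```

Request:
carry_out(targets=[[-0.5,0,-8,0,0],[0,0,0,0,0],[0,0,0,0,0],[0,0,0,0,0],[0,0,-6,0,0],[0,0,0,0,0],[0,0,0,0,0],[0,0,0,0,0]])

```text
clock: 17.3
eef_pos: [0.5367, 0.0032, 0.0277]
ee_rot: [-6.8, 87.7, 169.5]
wrist_force: [-1.3, 0.3, 0.9]
gripper_width: 0.497
```

```bash
python3 -c "
from h import *
C=cal('wrist')
to(.535,.037,.029)
w=manip.snapshot('wrist');g=cv2.cvtColor(w,cv2.COLOR_RGB2GRAY)
cv2.imwrite('pics/v11.png',w[:,:,::-1])
# rows of strong changes along columns 100..  
for c in (110,150,260,380,420):
    d=np.abs(np.diff(w[:,c,2].astype(int)));r=[i for i in np.where(d>25)[0]]
    print(c,r,np.round(ray(C,[(c,i) for i in r],.051)@X*1e3,1) if r else '')"
```

```text
t 17.3 uvz [535.4  36.6  27.7] F [-1.3  0.3  0.9] w 0.497
tool shift mm [-1.3 -0.4  0.5] tool y in uv [-0.002 -1.   ] tool x [-0.039  0.007 -0.999] tool z in uv [-0.999  0.002] turn +-pi to align y//Y [ 3.14e+00 -2.00e-03]
110 [np.int64(74), np.int64(75), np.int64(77), np.int64(78), np.int64(144), np.int64(146), np.int64(233), np.int64(234), np.int64(235), np.int64(301)] [618.1 617.7 617.  616.6 589.9 589.1 547.7 547.2 546.6 509.2]
150 [np.int64(75), np.int64(78), np.int64(79), np.int64(234), np.int64(235), np.int64(316), np.int64(352), np.int64(353), np.int64(373), np.int64(374), np.int64(375)] [617.7 616.6 616.2 547.2 546.7 499.9 476.  475.3 461.  460.2 459.5]
260 [np.int64(75), np.int64(76), np.int64(78), np.int64(231)] [617.6 617.2 616.5 548.8]
380 [np.int64(75), np.int64(76), np.int64(78), np.int64(235), np.int64(236), np.int64(354), np.int64(381), np.int64(382)] [617.5 617.1 616.4 546.7 546.2 475.  455.6 454.8]
420 [np.int64(76), np.int64(78), np.int64(235), np.int64(236)] [617.1 616.4 546.8 546.2]
```

The near edge is at u≈547 across the length, so the far edge is at about 617, at the fence. I'll press firmly to seat it.

Request:
carry_out(targets=[[0,0,-8,0,0],[0,0,-8,0,0],[0,0,-8,0,0],[0,0,0,0,0],[0,0,-8,0,0],[0,0,-8,0,0],[0,0,-8,0,0],[0,0,-8,0,0]])

```text
clock: 18.15
eef_pos: [0.5342, 0.0034, 0.0284]
ee_rot: [-1.0, 80.1, 175.2]
wrist_force: [-21.1, 2.4, 21.2]
gripper_width: 0.504
```

```bash
cat >> h.py <<'E'
def rows(cols,name=None,lo=60):
    C=cal('wrist');w=manip.snapshot('wrist')
    if name: cv2.imwrite(name,w[:,:,::-1])
    for c in cols:
        d=np.abs(np.diff(w[:,c,2].astype(int)));r=[int(i) for i in np.where(d>25)[0]]
        print(c,r,np.round(ray(C,[(c,i+.5) for i in r],.051)@X*1e3,1) if r else '')
E
python3 -c "
from h import *
to(.52,.037,.029)
rows((80,110,260,420,450),'pics/w11.png')"
```

```text
t 18.15 uvz [533.   36.6  28.4] F [-21.1   2.4  21.2] w 0.504
tool shift mm [ 1.6 -0.3 12.9] tool y in uv [-0.004 -1.   ] tool x [-0.171  0.014 -0.985] tool z in uv [-0.985  0.003] turn +-pi to align y//Y [ 3.139e+00 -3.000e-03]
80 [79, 80, 82, 83, 195, 196, 236, 361, 362, 363] [617.1 616.7 616.  615.6 568.8 568.3 547.2 457.8 456.9 456. ]
110 [79, 148, 149, 150, 180, 181, 196, 197, 236, 237] [617.  590.3 589.9 589.5 576.  575.5 568.3 567.8 547.2 546.6]
260 [78, 79, 81, 183, 184, 341, 352] [617.2 616.9 616.1 574.5 574.  475.3 465.9]
420 [79, 80, 82, 237, 238, 344, 357] [616.7 616.3 615.6 546.5 545.9 472.9 461.7]
450 [79, 80, 81, 83, 84] [616.6 616.3 615.9 615.2 614.9]
```

Seated: the force rose to 21 N and the edge is parallel to the fence. The tool has tilted about 10° in the u–z plane, which is tolerable. I'll back off, rise and go round to the right end.

Request:
carry_out(targets=[[0,0,12,0,0],[-20,0,6,0,0],[-30,0,0,0,0],[0,45,-10,0,0],[0,45,-15,0,0],[0,40,-15,0,0],[0,0,0,0,0],[0,0,0,0,0]])

```text
clock: 19.0
eef_pos: [0.5673, -0.134, 0.0763]
ee_rot: [-0.2, 81.3, 176.3]
wrist_force: [-0.0, 0.9, -0.3]
gripper_width: 0.502
```

```bash
python3 -c "
from h import *
to(.580,-.097,.030)"
```

```text
t 19.0 uvz [574.5 -98.4  76.3] F [-0.   0.9 -0.3] w 0.502
tool shift mm [ 44.9  -1.4 -12.5] tool y in uv [ 0. -1.] tool x [-0.151  0.01  -0.988] tool z in uv [-0.988 -0.   ] turn +-pi to align y//Y [-3.141  0.   ]
```

Request:
carry_out(targets=[[15,0,-5,0,0],[15,0,-4,0,0],[10,0,-3,0,0],[3,0,0,0,0],[0,0,0,0,0],[0,0,0,0,0],[0,0,0,0,0],[0,0,0,0,0]])

```text
clock: 19.8
eef_pos: [0.5761, -0.1307, 0.0323]
ee_rot: [-0.1, 81.7, 176.6]
wrist_force: [0.8, 0.1, 0.3]
gripper_width: 0.497
```

```bash
python3 -c "
from h import *
to(.580,-.085,.030)
w=manip.snapshot('wrist')
cv2.imwrite('pics/v11.png',w[:,:,::-1])"
```

```text
t 19.8 uvz [583.1 -94.5  32.3] F [0.8 0.1 0.3] w 0.497
tool shift mm [ 2.7 -9.6  2.7] tool y in uv [ 0.005 -1.   ] tool x [-0.144  0.008 -0.99 ] tool z in uv [-0.99  -0.005] turn +-pi to align y//Y [-3.137  0.005]
```

View pics/v11.png

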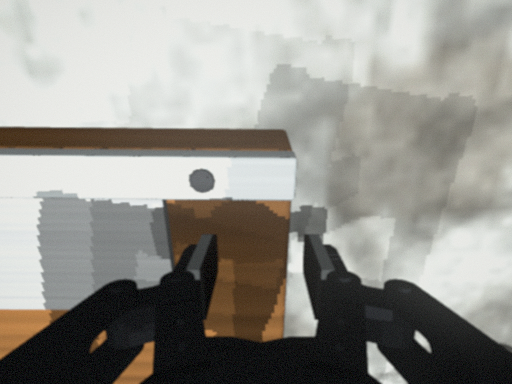

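The wrist view shows the plate against the fence with its right end at column 165, and the left finger's back at about column 187 with a small gap. Now I push left.

Request:
carry_out(targets=[[2,-5,2,0.005,0],[0,-8,0,0,0],[0,-8,0,0,0],[0,-8,0,0,0],[0,-8,0,0,0],[0,-8,0,0,0],[0,0,0,0,0],[0,0,0,0,0]])

```text
clock: 20.65
eef_pos: [0.5772, -0.0837, 0.0313]
ee_rot: [2.1, 81.8, 178.6]
wrist_force: [-0.2, -4.8, 0.5]
gripper_width: 0.501
```

```bash
python3 -c "
from h import *
to(.580,.047,.030)
rows((10,50,90,120,140),'pics/w12.png')"
```

```text
t 20.65 uvz [581.3 -47.6  31.3] F [-0.2 -4.8  0.5] w 0.501
tool shift mm [  1.  -94.7   1. ] tool y in uv [ 0.002 -1.   ] tool x [-0.142  0.003 -0.99 ] tool z in uv [-0.99  -0.001] turn +-pi to align y//Y [-3.141e+00  1.000e-03]
10 [123, 124, 125, 144, 150, 151, 310, 311] [647.  646.6 646.2 638.2 635.6 635.1 545.7 545. ]
50 [123, 124, 125, 144, 150, 151, 152, 195, 311] [647.  646.6 646.2 638.2 635.6 635.1 634.7 614.5 544.9]
90 [123, 124, 125, 145, 151, 152, 207, 294, 295, 296] [647.  646.6 646.2 637.8 635.1 634.7 608.4 556.8 556.1 555.4]
120 [124, 125, 126, 145, 151, 152, 208, 209, 278, 279] [646.6 646.2 645.8 637.8 635.2 634.7 607.9 607.4 567.4 566.7]
140 [124, 125, 126, 151, 152, 210, 211, 287, 288, 289] [646.6 646.2 645.8 635.2 634.7 606.9 606.3 561.4 560.8 560.1]
```

Request:
carry_out(targets=[[0,-8,0,0,0],[0,-8,-0.5,0,0],[0,-8,0,0,0],[0,-8,0,0,0],[0,-8,0,0,0],[0,-8,0,0,0],[0,0,0,0,0],[0,0,0,0,0]])

```text
clock: 21.5
eef_pos: [0.5805, -0.0353, 0.0314]
ee_rot: [3.5, 81.8, -180.0]
wrist_force: [0.4, -3.8, 1.4]
gripper_width: 0.501
```

```bash
python3 -c "
from h import *
to(.580,.047,.030)
rows((10,50,90,120),'pics/w13.png')"
```

```text
t 21.5 uvz [581.5   0.9  31.4] F [ 0.4 -3.8  1.4] w 0.501
tool shift mm [  1.1 -46.1   1.3] tool y in uv [ 0.002 -1.   ] tool x [-0.143 -0.    -0.99 ] tool z in uv [-0.99  -0.001] turn +-pi to align y//Y [-3.141e+00  1.000e-03]
10 [123, 124, 125, 144, 150, 151, 152, 312, 313, 314] [647.3 646.9 646.5 638.5 635.9 635.5 635.  544.9 544.2 543.4]
50 [123, 124, 125, 144, 145, 151, 152, 204, 205, 332] [647.3 646.9 646.5 638.5 638.1 635.5 635.  610.4 609.8 529.8]
90 [123, 124, 125, 144, 145, 151, 152, 208, 209, 294, 295] [647.3 646.9 646.5 638.5 638.1 635.4 635.  608.3 607.7 557.2 556.6]
120 [124, 125, 126, 145, 151, 152, 210, 211, 278, 279, 280] [646.9 646.5 646.1 638.1 635.4 635.  607.2 606.7 567.8 567.1 566.5]
```

Request:
carry_out(targets=[[0,-8,0,0,0],[0,-8,0,0,0],[0,-8,0,0,0],[0,-8,0,0,0],[0,0,0,0,0],[0,0,0,0,0],[0,0,0,0,0],[0,0,0,0,0]])

```text
clock: 22.35
eef_pos: [0.5825, -0.0035, 0.0314]
ee_rot: [4.1, 81.8, -179.5]
wrist_force: [0.1, -2.1, 1.5]
gripper_width: 0.494
```

```bash
cat >> h.py <<'E'
def sample(n,A,B,z=.051,N=60):
    # RGB profile along world line from uv A to uv B
    K,d,T=cal(n);im=manip.snapshot(n) if n not in IM else IM[n];IM[n]=im
    t=np.linspace(0,1,N)[:,None];uv=np.array(A)*(1-t)+np.array(B)*t
    W=uv[:,:1]*X+uv[:,1:]*Y+z*Z;Ti=np.linalg.inv(T)
    px=cv2.projectPoints(W,cv2.Rodrigues(Ti[:3,:3])[0],Ti[:3,3],K,d)[0].reshape(-1,2)
    v=cv2.remap(im,px[:,:1].astype(np.float32),px[:,1:].astype(np.float32),cv2.INTER_LINEAR)[:,0]
    return uv,px,v
IM={}
E
python3 -c "
from h import *
to(.580,.047,.030)
for n in('scene','top'):
  uv,px,v=sample(n,(.582,.15),(.582,.28),N=44)
  print(n,px[0],px[-1]);print([(int(a*1e3),int(b[0]),int(b[2])) for a,b in zip(uv[:,1],v)])
"
```

```text
t 22.35 uvz [581.6  32.7  31.4] F [ 0.1 -2.1  1.5] w 0.494
tool shift mm [  1.4 -14.3   1.4] tool y in uv [ 0. -1.] tool x [-0.143 -0.001 -0.99 ] tool z in uv [-0.99   0.001] turn +-pi to align y//Y [ 3.14e+00 -1.00e-03]
scene [222.85759836 205.16902375] [192.53244347 221.1741674 ]
[(150, 232, 236), (153, 234, 238), (156, 234, 239), (159, 234, 239), (162, 233, 238), (165, 233, 239), (168, 234, 239), (171, 234, 238), (174, 234, 239), (177, 234, 239), (180, 234, 238), (183, 234, 239), (186, 234, 239), (189, 234, 239), (192, 234, 238), (195, 227, 232), (198, 206, 214), (201, 155, 155), (204, 127, 120), (207, 115, 101), (210, 132, 116), (213, 169, 162), (216, 210, 213), (219, 235, 239), (222, 235, 240), (225, 222, 227), (228, 178, 182), (231, 117, 114), (234, 150, 147), (237, 197, 196), (240, 228, 228), (243, 230, 231), (246, 237, 237), (249, 237, 238), (252, 237, 239), (255, 239, 240), (258, 240, 241), (261, 241, 241), (264, 239, 240), (267, 237, 238), (270, 235, 236), (273, 234, 235), (276, 234, 235), (280, 233, 235)]
top [209.07778987 164.35943488] [162.70785184 162.69820107]
[(150, 115, 112), (153, 133, 130), (156, 137, 133), (159, 136, 132), (162, 137, 134), (165, 135, 132), (168, 136, 132), (171, 136, 133), (174, 136, 132), (177, 136, 132), (180, 136, 132), (183, 136, 134), (186, 135, 130), (189, 135, 131), (192, 137, 133), (195, 136, 133), (198, 134, 131), (201, 124, 116), (204, 107, 86), (207, 92, 62), (210, 77, 61), (213, 82, 79), (216, 111, 110), (219, 132, 129), (222, 137, 133), (225, 136, 133), (228, 133, 128), (231, 133, 132), (234, 134, 133), (237, 139, 134), (240, 139, 134), (243, 138, 134), (246, 136, 132), (249, 137, 132), (252, 137, 132), (255, 137, 134), (258, 139, 135), (261, 137, 134), (264, 138, 134), (267, 138, 134), (270, 134, 129), (273, 137, 135), (276, 137, 134), (280, 137, 133)]
```

Request:
carry_out(targets=[[0,-8,0,0,0],[0,-7,0,0,0],[0,-7,0,0,0],[0,0,0,0,0],[0,0,0,0,0],[0,0,0,0,0],[0,10,0,0,0],[-20,10,0,0,0]])

```text
clock: 23.25
eef_pos: [0.5827, -0.0015, 0.049]
ee_rot: [4.0, 81.4, -179.6]
wrist_force: [0.1, -0.5, 0.7]
gripper_width: 0.499
```

Request:
carry_out(targets=[[-40,0,0,0,0],[-40,0,0,0,0],[-40,20,0,0,0],[0,45,0,0,0],[0,45,0,0,0],[0,45,0,0,0],[0,45,0,0,0],[0,0,0,0,0]])

```text
clock: 24.05
eef_pos: [0.5884, -0.2088, 0.1744]
ee_rot: [0.9, 81.6, 177.3]
wrist_force: [0.6, 0.3, -0.3]
gripper_width: 0.498
```

```bash
python3 -c "
from h import *
st()
t=manip.snapshot('top');s=manip.snapshot('scene')
cv2.imwrite('pics/t12.png',t[:,:,::-1]);cv2.imwrite('pics/s12.png',s[:,:,::-1])
A=cv2.resize(t[130:220,90:320],(800,313),interpolation=cv2.INTER_CUBIC);B=cv2.resize(s[165:245,165:335],(600,282),interpolation=cv2.INTER_CUBIC)
B=cv2.copyMakeBorder(B,0,0,0,200,cv2.BORDER_CONSTANT)
cv2.imwrite('pics/v12.png',np.vstack([A,B])[:,:,::-1])"
```

```text
t 24.05 uvz [ 600.3 -171.8  174.4] F [ 0.6  0.3 -0.3] w 0.498
```

View pics/v12.png

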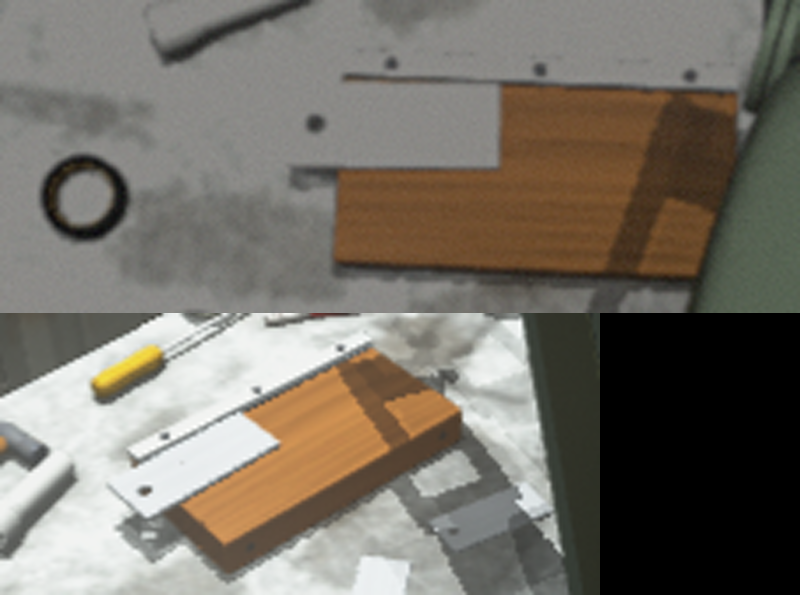

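The hole at (316,123) is clear of the ledge end at column 338. But a thin wedge of wood shows at (345–420,78): the left end has swung about 1.7° off the fence. I'll re-press centred on the plate.

Request:
carry_out(targets=[[0,-48,12,0,0],[0,-48,12,0,0],[0,-48,12,0,0],[0,-48,12,0,0],[0,-48,12,0,0],[0,-48,12,0,0],[0,-48,12,0,0],[0,0,0,0,0]])

```text
clock: 24.95
eef_pos: [0.5221, 0.1459, 0.1857]
ee_rot: [-4.3, 81.3, 172.6]
wrist_force: [-0.6, 0.2, 0.1]
gripper_width: 0.503
```

```bash
python3 -c "
from h import *
to(.512,.166,.05)"
```

```text
t 24.95 uvz [512.  178.1 185.7] F [-0.6  0.2  0.1] w 0.503
tool shift mm [134.   13.7 -20.4] tool y in uv [ 0.007 -1.   ] tool x [-0.15   0.02  -0.988] tool z in uv [-0.988 -0.009] turn +-pi to align y//Y [-3.132  0.009]
```

Request:
carry_out(targets=[[40,6,-7,0.009,0],[40,6,-7,0,0],[40,0,-6,0,0],[14,0,0,0,0],[0,0,0,0,0],[0,0,0,0,0],[0,0,0,0,0],[0,0,0,0,0]])

```text
clock: 25.75
eef_pos: [0.52, 0.1435, 0.0497]
ee_rot: [-6.1, 81.6, 171.0]
wrist_force: [0.7, -0.8, 0.4]
gripper_width: 0.499
```

```bash
python3 -c "
from h import *
to(.512,.166,.0315)
IM.clear()
for vv in (.10,.13,.19,.2,.23): 
  uv,px,v=sample('wrist',(.53,vv),(.56,vv),N=31);d=np.abs(np.diff(v[:,2].astype(int)));print(vv,px[0].round(),uv[d.argmax(),0].round(4),d.max())"
```

```text
t 25.75 uvz [510.  175.6  49.7] F [ 0.7 -0.8  0.4] w 0.499
tool shift mm [17.5  9.9 -4.5] tool y in uv [ 0.011 -1.   ] tool x [-0.144  0.023 -0.989] tool z in uv [-0.989 -0.014] turn +-pi to align y//Y [-3.128  0.014]
0.1 [405. 206.] 0.545 66
0.13 [347. 205.] 0.545 70
0.19 [233. 203.] 0.546 48
0.2 [214. 203.] 0.543 79
0.23 [158. 202.] 0.54 58
```

Request:
carry_out(targets=[[10,6,-1,0.014,0],[5,4,-1,0,0],[2,0,0,0,0],[0,0,0,0,0],[0,0,0,0,0],[0,0,0,0,0],[0,0,0,0,0],[0,0,0,0,0]])

```text
clock: 26.6
eef_pos: [0.5203, 0.1328, 0.0326]
ee_rot: [-5.8, 81.8, 170.4]
wrist_force: [0.0, -0.3, 0.3]
gripper_width: 0.497
```

```bash
python3 -c "
from h import *
to(.535,.166,.031)"
```

```text
t 26.6 uvz [511.  164.9  32.6] F [ 0.  -0.3  0.3] w 0.497
tool shift mm [ -1.8  -1.1 -24. ] tool y in uv [-0.004 -1.   ] tool x [-0.14   0.024 -0.99 ] tool z in uv [-0.99   0.002] turn +-pi to align y//Y [ 3.139e+00 -2.000e-03]
```

Request:
carry_out(targets=[[-0.5,0,-6,0,0],[-0.7,0,-6,0,0],[-0.7,0,-6,0,0],[-0.5,0,-6,0,0],[-0.5,0,-6,0,0],[0,0,-6,0,0],[0,0,0,0,0],[0,0,0,0,0]])

```text
clock: 27.4
eef_pos: [0.5421, 0.132, 0.0328]
ee_rot: [-4.3, 79.5, 171.9]
wrist_force: [0.3, 0.6, 0.3]
gripper_width: 0.498
```

```bash
cat > e.py <<'E'
from h import *
to(.535,.166,.031)
for vv in (.09,.10,.11,.12,.21,.22,.23,.24):
  uv,px,v=sample('wrist',(.53,vv),(.56,vv),N=61);d=np.abs(np.diff(v[:,2].astype(int)));print(vv,px[0].round(),uv[d.argmax(),0].round(4),d.max())
E
python3 e.py
```

```text
t 27.4 uvz [532.8 165.5  32.8] F [0.3 0.6 0.3] w 0.498
tool shift mm [ 1.4 -0.5 -2.5] tool y in uv [-0.007 -1.   ] tool x [-0.18   0.026 -0.983] tool z in uv [-0.983  0.004] turn +-pi to align y//Y [ 3.137 -0.004]
0.09 [409. 260.] 0.5465 44
0.1 [389. 261.] 0.5465 38
0.11 [369. 260.] 0.5465 39
0.12 [349. 260.] 0.546 48
0.21 [172. 260.] 0.547 7
0.22 [153. 260.] 0.545 8
0.23 [133. 260.] 0.545 10
0.24 [114. 260.] 0.5445 12
```

Request:
carry_out(targets=[[0.5,0,-7,0,0],[0,0,-7,0,0],[0,0,-8,0,0],[0,0,0,0,0],[0,0,-8,0,0],[0,0,-8,0,0],[0,0,0,0,0],[0,0,0,0,0]])

```text
clock: 28.25
eef_pos: [0.5409, 0.1324, 0.0339]
ee_rot: [-2.2, 74.0, 173.7]
wrist_force: [-1.6, 1.0, 0.2]
gripper_width: 0.499
```

```bash
python3 e.py
```

```text
t 28.25 uvz [531.6 165.9  33.9] F [-1.6  1.   0.2] w 0.499
tool shift mm [ 1.9 -0.1 -4.1] tool y in uv [-0.01 -1.  ] tool x [-0.273  0.03  -0.961] tool z in uv [-0.961  0.007] turn +-pi to align y//Y [ 3.135 -0.007]
0.09 [408. 259.] 0.547 39
0.1 [389. 259.] 0.5465 37
0.11 [369. 259.] 0.5465 36
0.12 [349. 259.] 0.5565 31
0.21 [174. 259.] 0.546 25
0.22 [154. 259.] 0.5465 17
0.23 [135. 259.] 0.546 12
0.24 [116. 259.] 0.539 5
```

Both ends now read u≈546.5. I'll retreat and verify from the top camera.

Request:
carry_out(targets=[[0,0,10,0,0],[0,0,15,0,0],[-20,0,10,0,0],[-45,0,15,0,0],[-45,0,15,0,0],[-20,40,10,0,0],[0,48,5,0,0],[0,48,0,0,0]])

```text
clock: 29.1
eef_pos: [0.4925, -0.0016, 0.1819]
ee_rot: [-2.2, 74.8, 174.2]
wrist_force: [-0.1, -0.9, 0.8]
gripper_width: 0.495
```

Request:
carry_out(targets=[[0,48,0,0,0],[0,48,0,0,0],[0,48,0,0,0],[0,48,0,0,0],[0,48,0,0,0],[0,48,0,0,0],[0,0,0,0,0],[0,0,0,0,0]])

```text
clock: 29.9
eef_pos: [0.4738, -0.3073, 0.1787]
ee_rot: [-0.6, 75.7, 175.4]
wrist_force: [1.3, -0.2, -0.4]
gripper_width: 0.503
```

```bash
python3 - <<'E'
from h import *
st()
E=[]
for vv in np.arange(.095,.21,.015):
  uv,px,v=sample('top',(.53,vv),(.56,vv),N=61);d=np.abs(np.diff(v[:,2].astype(int)))
  w=np.arange(len(d));k=(d*w).sum()/d.sum();E.append((vv,uv[0,0]+k*.0005))
E=np.array(E);print(E.round(4)[:,1],"near edge angle to ledge deg",np.degrees(np.arctan(np.polyfit(E[:,0],E[:,1],1)[0])))
for vv in (.1,.13,.16,.19,.205):
  uv,px,v=sample('top',(.608,vv),(.624,vv),N=17);print(vv,(v[:,0].astype(int)-v[:,2]).tolist(),v[:,0].tolist())
for vv in (.0,.05):
  uv,px,v=sample('top',(.608,vv),(.624,vv),N=17);print('wood ref',vv,v[:,0].tolist())
uv,px,v=sample('top',(.582,.06),(.582,.26),N=101);print([(int(round(a*1e3)),int(b[0])) for a,b in zip(uv[:,1],v)])
L=cv2.imread('pics/top0.png')[:,:,::-1]
d=np.abs(L.astype(int)-IM['top']).sum(2)
for n,(x,y) in dict(tray=(147,232),tape=(114,187),bearing=(361,227),filt=(387,152)).items():print(n,d[y-16:y+17,x-16:x+17].mean().round(1))
E
```

```text
t 29.9 uvz [ 492.  -277.2  178.7] F [ 1.3 -0.2 -0.4] w 0.503
[0.5442 0.546  0.5454 0.5449 0.5455 0.5444 0.5451 0.5448] near edge angle to ledge deg -0.14666125606150252
0.1 [4, 4, 3, 4, 3, 4, 4, 3, 3, 3, 3, 4, 4, 3, 3, 4, 4] [134, 134, 134, 133, 129, 126, 121, 114, 107, 110, 117, 125, 129, 131, 134, 134, 133]
0.13 [4, 4, 5, 5, 6, 5, 4, 2, 3, 4, 4, 4, 4, 3, 4, 5, 5] [134, 133, 133, 133, 133, 128, 120, 112, 106, 101, 95, 105, 116, 127, 130, 133, 135]
0.16 [3, 3, 3, 3, 3, 2, 3, 2, 2, 1, 2, 3, 5, 5, 5, 4, 4] [135, 135, 135, 135, 131, 125, 120, 111, 102, 93, 105, 117, 129, 132, 135, 137, 136]
0.19 [4, 3, 4, 4, 3, 3, 2, 1, 0, 0, 0, -1, 1, 3, 4, 4, 5] [135, 134, 134, 131, 127, 124, 113, 102, 92, 96, 100, 104, 114, 124, 132, 133, 135]
0.205 [6, 6, 6, 6, 5, 4, 3, 1, 1, 0, 1, 1, 3, 4, 4, 3, 4] [137, 138, 137, 134, 131, 125, 115, 106, 100, 95, 91, 99, 113, 126, 130, 132, 135]
wood ref 0.0 [114, 113, 111, 109, 100, 87, 75, 75, 79, 83, 97, 113, 128, 131, 134, 137, 136]
wood ref 0.05 [110, 108, 105, 100, 94, 88, 81, 75, 80, 89, 98, 107, 114, 122, 110, 98, 87]
[(60, 108), (62, 109), (64, 111), (66,
[... 490 characters left out ...]
31), (152, 134), (154, 135), (156, 133), (158, 133), (160, 134), (162, 134), (164, 132), (166, 133), (168, 133), (170, 133), (172, 136), (174, 135), (176, 134), (178, 134), (180, 133), (182, 134), (184, 136), (186, 137), (188, 136), (190, 134), (192, 133), (194, 134), (196, 134), (198, 133), (200, 135), (202, 134), (204, 134), (206, 135), (208, 135), (210, 135), (212, 137), (214, 134), (216, 134), (218, 134), (220, 130), (222, 114), (224, 92), (226, 68), (228, 58), (230, 54), (232, 56), (234, 65), (236, 85), (238, 105), (240, 125), (242, 134), (244, 137), (246, 136), (248, 135), (250, 134), (252, 134), (254, 136), (256, 135), (258, 133), (260, 133)]
tray 27.8
tape 24.1
bearing 55.0
filt 82.8
```

```bash
python3 -c "
from station import manip
print(manip.close_job())"
```

```text
the job is handed in; nothing more can be done
None
```

The plate is flush along the fence, with the hole end standing out over the left end of the ledge. I handed the job in at about 30 s with the arm clear of everything.

**What I did**
- I pushed the plate back against the fence with the half-open fingers.
- I then pushed it about 130 mm to the left by its right end. That swung its left end roughly 2–3 mm off the fence.
- I pressed it back against the fence before retreating.

**Last checks (top camera)**
- **Flushness:** the near edge is parallel to the fence within about 0.15°, and no wood shows between plate and fence.
- **Hole:** its near rim is about 12 mm beyond the ledge's end.
- **Overhang:** it is about 43 mm, so about 75% of the plate's length is on the ledge.
- **Bystanders:** the tray and tape images hardly changed from the start. The bearing and filter images did change; I put that down to the arm and its shadow over them, so they were not confirmed by picture. The gripper passed well above both.

**What went wrong on the way:** the first push passed above the plate without touching it, because the open fingertips sit higher than I had assumed. I probed for the ledge surface and corrected the height. The tool also tilted up to about 16° while pressing, and the highest force read was about 30 N.

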